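# Fit the test gauge to a used compressor and open its outlet

### The arm

A 6-joint arm with a two-finger parallel gripper is mounted at the origin on the work surface. World frame = base frame: x ahead of the robot, y to its left, z up, the work surface at z = 0. Lengths are in m, angles in rad, forces in N, time in s.
With the tool pointing down it reaches from about 0.35 to 0.975 m from the base axis. Payload 4.9 kg.
Tool frame: the origin (TCP) lies at the very end of the fingers, on their centre line; the grasp point (between the pads) lies 19 mm behind it; z points along the fingers, y is the direction in which the jaws open and shut (so a half turn about z gives the same grasp; the last joint's range is limited). The gripper opens to 85 mm and grips with 20 to 120 N. Pads are 22 mm wide; open, the fingers measure 114 mm over their backs; the gripper's body (76 mm by 85 mm) begins 54 mm behind the grasp point. The pads swing forward as they close: fully open they stand 13 mm farther back than shut.
Start: joints at [-1.266, 0.053, 1.613, -0, 1.476, -0.119], TCP at [0.257, -0.57, 0.231] pointing down, gripper open.
Joint ranges: [-3.01, 3.01], [-1.01, 2.22], [0.06, 2.58], [-1.02, 4.17], [0.09, 2.62], [-3.14, 3.14]. Speed limits (rad/s): [2.57, 2.57, 3.14, 3.14, 3.14, 3.14].

### API

Orientations are given as a unit quaternion [w, x, y, z].
In Python, from plant import state, grab_frame, camera_model, job_done, search_frame, masks_of, place_of gives the robot as it stands.
- The arm moves only by the tool drive_tool, never from a script. Its argument "series" is a list of rows, each a list of 2 entries, a list of its own where there are three numbers: the shift along the world's x, y, z in m, then the turn, a rotation vector about the world's x, y, z in degrees. A call has 1 to 8 rows; each row is the pose to reach, as a shift and turn from the pose commanded when the call began; what a row does not reach only later rows make up. A row lasts 1/10 s, in which the tool goes at most 50 mm and 8.59 degrees, less where a joint would pass 70% of its speed; a pose out of reach is approached as far as the arm can. A call with a gripper value outside its range is refused whole. "fingers" is the closure, from -1 (fully open) to 1 (shut), so that 0 is half open, set as the call begins (left out, the last holds). The fingers move at their own pace and stop on an object; the grip force is fixed at half the most. Time passes only in rows, so rows that repeat a pose let the fingers close. It gives the time, the measured TCP pose, the force and the opening at its end, in the units of the state.
- state(): the state, without advancing time (a new reading comes with each control period).
- grab_frame(name): name is "side" or "top" or "wrist"; returns the picture (400x640x3 uint8, red, green, blue); there is no depth.
- camera_model(name): a dict with "fovy" (degrees; the focal length in pixels is half the picture's height over the tangent of half this angle, whatever the lens; pixels are square), "cx", "cy" (the principal point, pixels), "D" ([k1, k2, p1, p2, k3] as OpenCV has them; the pictures are not rectified), "rvec" (rotation vector, rad) and "tvec" (3), from world to camera coordinates, as OpenCV has them. Camera axes: x right, y down, z forward; pixel columns grow to the right and rows downward; lengths in m; the calibration is good to about 2 mm. A picture is of the moment at which its call begins: read the wrist's pose just before it. camera_model takes no time and is no camera call; for the wrist camera it gives the pose at the moment of the call.
- job_done(): hands the job in, once; it reports no verdict.
Trained networks look in the newest picture that a camera, given by its name, has taken for a name from the list of things; names that differ only in an ending like _2 or _b are one class to them, and where a whole thing is asked for, a point or a joint stands for the part that bears it (a point fixed in the world has none). Each returns a list of dicts, best first, with "confidence" (0 to 1); they miss things now and then, are a little off and sometimes report something else, mostly with a low value. They report only what shows in the picture. A call takes as long as a camera call. They do not tell look-alikes from the thing itself.
- search_frame(camera, name): "location" ([x, y, z] in m, in world coordinates, good to about 4 mm: the middle of the surface that is visible of it).
- masks_of(camera, name): "pixels" (400x640 bool, what is visible of it).
- place_of(camera, name): "location" ([x, y, z] in m, in world coordinates, good to about 4 mm: a listed point, or the origin of a listed thing).
The state is a dict: "time": time; "joint_pos": joint angles; "joint_vel": joint speeds; "joint_efforts": joint torques, N m; "tool_pos": TCP position; "tool_rot": TCP orientation; "contact_force": force on the tool from outside, world axes, zero at the start; "ft_torque": the same for the moment, N m; "gripper_width": opening from 0.0 (shut) to 1.0 (fully open).
Only numpy, scipy, OpenCV 4.12 (cv2) and the standard library are available. Lean on these libraries where they do the work, as an engineer would, in place of code of your own. Each camera call takes 0.05 s, during which the arm holds its last target.

### The job

Get the used compressor ready for its pressure test: draw the gauge's spring sleeve fully back, push the gauge fully home onto the compressor's brass outlet plug with the sleeve still held back, and let the sleeve spring forward so that it locks. Only once the gauge is locked on, turn the red valve lever fully open, leave everything released, and leave the other stock on the bench where it lies.

Things in the scene. Friction and masses are not known exactly. Their poses are not given: they have to be found in the camera images.
- gauge_centre (a point): Test gauge, loose, 163 mm long, about 0.3 kg, lying with its axis level 36 mm above the bench. This point is on the axis, amid its finger grip; +x points forward out of the socket mouth, z up. Squeezing its blue collar and dark flange together along x, from above, draws the sleeve back and holds the gauge; at full draw this point is midway between the two outer faces.
- gauge_mouth (a point): Centre of the socket mouth, 71 mm ahead (+x) of gauge_centre, same axes. Bore 20 mm wide, mouth flared to 27 mm; fully home, this point lies on plug_seat. With the sleeve forward, locking dogs in the bore stop the plug; they clear it only with the sleeve fully back.
- collar (a point): Blue finger collar at the rear of the sleeve, eight-sided plate 72 mm across flats (flats up and down), 8 mm thick; this point is on the axis at its front face, 31 mm ahead of gauge_centre with the sleeve forward, 21 mm with it back. Ahead of it the sleeve's tube, 32 mm thick, runs to the mouth, so fingers from above meet 20 mm of collar above the tube.
- flange (a point): Fixed dark palm flange, same eight-sided shape and size as the collar, 8 mm thick; this point is on the axis at its rear face, 21 mm behind gauge_centre. Behind it a brass neck, 40 mm long and 18 mm thick (with a 32 mm hexagon 30 to 40 mm behind the flange), then the dial case, 30 mm long and 67 mm across.
- sleeve (a joint): How far the gauge's sleeve is drawn back, m: 0 = forward (locked when on the plug), 0.010 = fully back. Its spring pushes forward with 6 N at 0 and 11 N at 0.010.
- plug_seat (a point): Outlet plug of the fixed compressor: level brass plug, 19 mm thick with a locking groove, its axis 195 mm above the bench. This point is on the axis at the stop face at its root, where the gauge's mouth comes to rest. The plug points along this frame's -y (the gauge goes on towards +y, its x along this +y), z up. Tank along x, motor (to 325 mm high) from 95 mm off on the +x side.
- plug_tip (a point): Free end of the plug, 39 mm out from plug_seat along -y; the edge is chamfered.
- valve_pivot (a point): Vertical pivot of the red valve lever, 45 mm above the plug's axis and 35 mm behind plug_seat (+y). Frame as plug_seat.
- valve_tip (a point): Red valve lever: point 88 mm from its pivot, 4 mm short of the end, half-way up. The grip is level, 17 mm wide, 9 mm thick, 24 to 92 mm from the pivot. Shut, it points along -x of plug_seat's axes, across the plug; it opens clockwise seen from above and ends along +y, in line with the plug and away from the gauge.
- valve (a joint): Angle of the valve lever, rad: 0 = shut, 1.57 = fully open (a stop). It stays where it is left; about 2 N at the tip turns it.
- hair_dryer: Bystander: pink hair dryer lying on the bench, 190 mm long, 80 mm high; origin on the bench under its barrel.
- round_brush: Bystander: black and pink round hairbrush, 208 mm long, 56 mm high; origin on the bench under its middle.
- remote: Bystander: black remote control, 170 x 45 x 20 mm; origin under its centre.
- carton: Bystander: small white box, 60 x 60 x 75 mm; origin under its centre.
- power_brick: Bystander: black power supply brick, 117 x 50 x 32 mm; origin under its centre.
- screwdriver: Bystander: yellow-handled screwdriver, 200 mm long; origin under its middle.
Not all that is in view belongs to the job. There is more than one size of the part that bears gauge_centre; the job needs the smaller.

How it is judged:
By the outcome, as a careful person would: the job done as asked, in the order asked, and still so for the second after the job is handed in, with the robot touching nothing.
It also fails if it takes over 58 s, if anything falls off the work surface, if the arm or the gripper's body presses on something with over 40 N, if the wrist force passes 120 N, or if a joint passes its speed limit or range.

## Working session

There is one attempt and no reset: what is moved stays moved. The work goes in short steps, Python scripts to look and compute and a tool call to move; the robot and the scene stay as the last step left them, time stands still between calls to the robot, and variables do not carry over. Pictures are saved under pics/ and viewed, and the job is handed in when it is done.

Besides the shell and the picture viewer there is one more tool, called after "Emit:" as name(argument=value, ...) on one line, values as JSON. drive_tool: Moves the arm, as the interface text tells. Its arguments: {"type":"object","properties":{"series":{"type":"array","items":{"type":"array"}},"fingers":{"type":"number"}},"required":["series"]}

```bash
mkdir -p pics; ls; python3 - <<'E'
from plant import *
import cv2
s=state();print(s)
for n in ("side","top"):
    im=grab_frame(n);cv2.imwrite(f"pics/{n}0.png",im[:,:,::-1])
    m=camera_model(n);print(n,m)
    for t in ("gauge_centre","gauge_mouth","collar","flange","plug_seat","plug_tip","valve_pivot","valve_tip"):
        print(n,t,[(r['confidence'],[round(float(v),4) for v in r['location']]) for r in place_of(n,t)])
print(state()['time'])
E
```

```text
pics
{'time': 0.0, 'joint_pos': array([-1.26601399e+00,  5.33746238e-02,  1.61427525e+00,  1.95053132e-05,
        1.47599687e+00, -1.18988722e-01]), 'joint_vel': array([-0.00108268,  0.00042582,  0.00017777,  0.00107214, -0.00157234,
        0.00253167]), 'joint_efforts': array([ 7.21324377e-04, -3.93685341e+01, -3.70173061e+01, -1.44843816e-04,
        6.96506948e-03, -1.05076012e-06]), 'tool_pos': array([ 0.25682688, -0.56912067,  0.2300632 ]), 'tool_rot': array([-1.02351683e-03,  9.77635800e-01,  2.10302612e-01, -8.56059537e-05]), 'contact_force': array([-0.48044404, -0.12101177, -0.11275126]), 'ft_torque': array([-0.01994519,  0.03058224, -0.04974014]), 'gripper_width': 1.0034102404772538}
side {'fovy': 46.67094622580726, 'cx': 315.1461845406799, 'cy': 203.4664484396822, 'D': array([-0.05634831,  0.        ,  0.        ,  0.        ,  0.        ]), 'rvec': array([ 0.41629107, -2.5816146 ,  1.40409632]), 'tvec': array([0.44868893, 0.25605671, 1.14240959])}
side gauge_centre [(0.83, [0.458, -0.1761, 0.0348]), (0.6, [0.2345, 0.3374, 0.0509])]
side gauge_mouth [(0.97, [0.1435, 0.310
[... 687 characters left out ...]
        ,  0.        ]), 'rvec': array([ 2.12079532, -2.15520097,  0.21467352]), 'tvec': array([-0.06768352,  0.50674007,  1.67255889])}
top gauge_centre [(0.95, [0.2308, 0.3387, 0.0511]), (0.68, [0.4582, -0.1757, 0.0385])]
top gauge_mouth [(0.96, [0.1422, 0.3072, 0.0497])]
top collar [(0.62, [0.4438, -0.1488, 0.0369]), (0.61, [0.1965, 0.3242, 0.05])]
top flange [(0.81, [0.4694, -0.1939, 0.0346]), (0.78, [0.2598, 0.3428, 0.0466])]
top plug_seat []
top plug_tip [(0.97, [0.5056, 0.2583, 0.1936]), (0.7, [0.4277, 0.3477, 0.2422])]
top valve_pivot [(0.67, [0.5175, 0.3272, 0.24])]
top valve_tip [(0.6, [0.4451, -0.1506, 0.0372]), (0.57, [0.5148, 0.3275, 0.2406]), (0.46, [0.426, 0.347, 0.2399])]
0.9
```

View pics/side0.png

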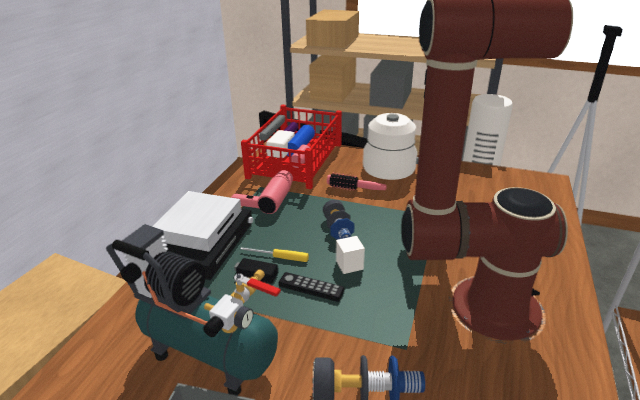

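View pics/top0.png

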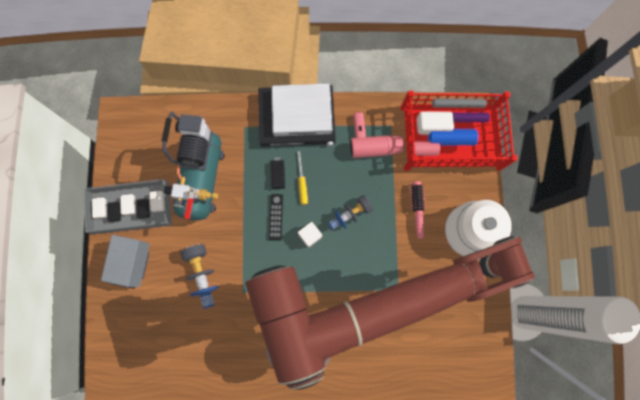

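```bash
cat > h.py <<'E'
from plant import *
import cv2,numpy as np
from scipy.spatial.transform import Rotation as R
def q2R(q): return R.from_quat([q[1],q[2],q[3],q[0]]).as_matrix()
def proj(m,P,h=400):
    f=h/2/np.tan(np.radians(m['fovy'])/2)
    K=np.array([[f,0,m['cx']],[0,f,m['cy']],[0,0,1.]])
    return cv2.projectPoints(np.array(P,float).reshape(-1,1,3),m['rvec'],m['tvec'],K,m['D'])[0].reshape(-1,2)
def sh(r): return [(round(x['confidence'],2),np.round(x['location'],4).tolist()) for x in r]
# plug frame points
PF={'plug_seat':(0,0,.195),'plug_tip':(0,-.039,.195),'valve_pivot':(0,.035,.240),'valve_tip':(-.088,.035,.240)}
E
python3 - <<'E'
from h import *
s=state();m=camera_model('wrist')
Rc=R.from_rotvec(m['rvec']).as_matrix();c=-Rc.T@m['tvec'];Rt=q2R(s['tool_rot'])
print('cam in tool',Rt.T@(c-s['tool_pos']),'view dir tool',Rt.T@Rc[2],'cam x in tool',Rt.T@Rc[0],m['fovy'])
print(Rt)
for n in('side','top'):
  for t in('gauge_centre','gauge_mouth','collar','flange','plug_seat','plug_tip','valve_pivot','valve_tip','carton'):
    if n=='side' or t in('gauge_mouth','carton'): pass
  grab_frame(n); print(n,'carton',sh(place_of(n,'carton')),'gm',sh(place_of(n,'gauge_centre')))
print(state()['time'])
E
```

```text
cam in tool [ 0.07038257  0.00032615 -0.14273887] view dir tool [-2.73344698e-01  6.44255160e-06  9.61916148e-01] cam x in tool [-3.89808133e-04  9.99999917e-01 -1.17468178e-04] 67.86602660731774
[[ 9.11545802e-01  4.11198554e-01 -2.74918813e-05]
 [ 4.11198553e-01 -9.11545802e-01 -2.36275519e-05]
 [-3.47757241e-05  1.02329740e-05 -9.99999999e-01]]
side carton [(0.59, [0.3879, -0.0434, 0.0001])] gm [(0.8, [0.2318, 0.3394, 0.0531]), (0.56, [0.4577, -0.178, 0.0369])]
top carton [(0.79, [0.388, -0.0412, -0.0072]), (0.65, [0.5046, 0.2924, 0.1907])] gm [(0.61, [0.2295, 0.3369, 0.0483]), (0.57, [0.4575, -0.1781, 0.0391])]
1.2
```

Emit:
drive_tool(series=[[[0,0.02,0.05],[0,0,0]],[[0,0.04,0.1],[0,0,0]],[[0.02,0.08,0.13],[0,0,0]],[[0.04,0.12,0.15],[0,0,0]],[[0.06,0.165,0.15],[0,0,0]],[[0.08,0.21,0.15],[0,0,0]],[[0.1,0.255,0.15],[0,0,0]],[[0.12,0.29,0.15],[0,0,0]]])

```text
time: 2.0
tool_pos: [0.3773, -0.2777, 0.3819]
tool_rot: [0.001, 0.978, 0.21, 0.0]
contact_force: [1.5, -0.1, 0.7]
gripper_width: 1.003
```

```bash
python3 - <<'E'
from h import *
im=grab_frame('wrist');cv2.imwrite('pics/w1.png',im[:,:,::-1])
m=camera_model('wrist')
for t in('gauge_centre','gauge_mouth','collar','flange'):
  r=place_of('wrist',t);print(t,sh(r),[proj(m,x['location']).round().tolist() for x in r])
print(state()['time'])
E
```

```text
gauge_centre [(0.75, [0.4581, -0.1794, 0.0332])] [[[282.0, 97.0]]]
gauge_mouth [(0.98, [0.4166, -0.1106, 0.0384])] [[[231.0, 103.0]]]
collar [(0.76, [0.4412, -0.151, 0.0431])] [[[260.0, 98.0]]]
flange [(0.67, [0.4649, -0.1959, 0.0373])] [[[293.0, 97.0]]]
2.25
```

View pics/w1.png

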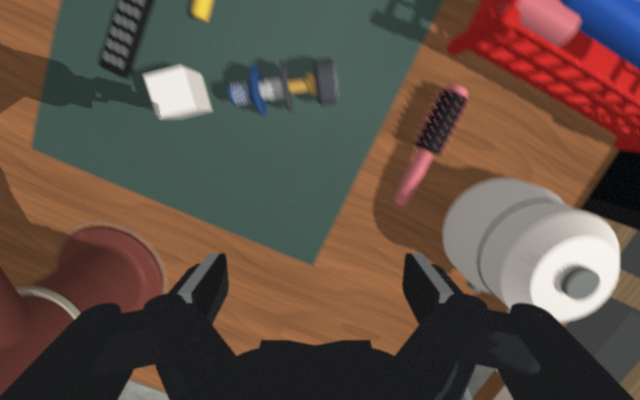

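Emit:
drive_tool(series=[[[0.01,0.04,0.0],[0,0,8.5]],[[0.02,0.08,0],[0,0,17]],[[0.03,0.12,0],[0,0,25.5]],[[0.04,0.16,0],[0,0,34]],[[0.05,0.2,0],[0,0,42.5]],[[0.06,0.24,0],[0,0,51]],[[0.07,0.28,0],[0,0,59.5]],[[0.08,0.32,0],[0,0,68]]])

```text
time: 3.05
tool_pos: [0.4576, 0.0402, 0.3812]
tool_rot: [0.0, 0.692, 0.722, -0.0]
contact_force: [1.3, -1.2, 0.6]
gripper_width: 1.002
```

Emit:
drive_tool(series=[[[0.01,0.03,0.0],[0,0,8.5]],[[0.02,0.06,0],[0,0,17]],[[0.03,0.09,0],[0,0,25.5]],[[0.04,0.12,0],[0,0,34]],[[0.05,0.15,0],[0,0,42.5]],[[0.05,0.18,0],[0,0,51]],[[0.05,0.195,-0.01],[0,0,59.5]],[[0.05,0.2,-0.02],[0,0,68]]])

```text
time: 3.85
tool_pos: [0.5083, 0.2402, 0.3607]
tool_rot: [-0.0, 0.169, 0.986, -0.0]
contact_force: [0.6, -0.3, -0.8]
gripper_width: 0.994
```

Emit:
drive_tool(series=[[[0,0,-0.005],[0,0,7]],[[0,0,-0.01],[0,0,9.5]],[[0,0,-0.01],[0,0,9.5]]])

```text
time: 4.15
tool_pos: [0.5078, 0.2386, 0.3497]
tool_rot: [-0.001, 0.09, 0.996, -0.001]
contact_force: [1.0, 0.0, 0.0]
gripper_width: 0.999
```

```bash
python3 - <<'E'
from h import *
im=grab_frame('wrist');cv2.imwrite('pics/w2.png',im[:,:,::-1])
m=camera_model('wrist');print(state()['tool_pos'])
for t in PF:
  r=place_of('wrist',t);print(t,sh(r),[proj(m,x['location']).round().tolist() for x in r])
for t in PF:
  grab_frame('wrist');r=place_of('wrist',t);print(t,sh(r))
print(state()['time'])
E
```

```text
[0.50783565 0.23882812 0.35041246]
plug_seat [(0.81, [0.5126, 0.2985, 0.1977])] [[[374.0, 185.0]]]
plug_tip [(0.94, [0.5017, 0.2584, 0.1918]), (0.17, [0.4586, -0.1776, 0.0355])] [[[333.0, 180.0]], [[58.0, 185.0]]]
valve_pivot [(0.8, [0.5159, 0.3324, 0.2391])] [[[421.0, 192.0]]]
valve_tip [(0.9, [0.4287, 0.3409, 0.2451])] [[[424.0, 85.0]]]
plug_seat [(0.91, [0.5143, 0.2974, 0.1989])]
plug_tip [(0.6, [0.5002, 0.2594, 0.195])]
valve_pivot [(0.86, [0.5145, 0.3316, 0.2392])]
valve_tip [(0.69, [0.4277, 0.3393, 0.2451])]
4.8
```

View pics/w2.png

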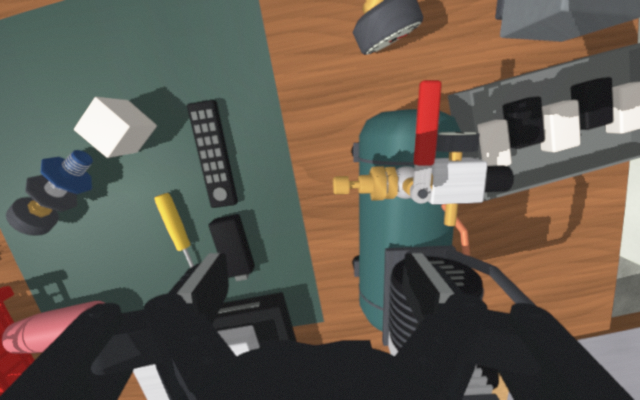

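```bash
python3 - <<'E'
from h import *
from scipy.optimize import least_squares
obs=[('plug_seat',.5122,.2944),('plug_tip',.5043,.2612),('valve_pivot',.5174,.3311),('valve_tip',.4263,.3428),
('plug_tip',.5056,.2583),('valve_pivot',.5175,.3272),('valve_tip',.426,.347),
('plug_seat',.5134,.298),('plug_tip',.501,.2589),('valve_pivot',.5152,.332),('valve_tip',.4282,.3401)]
def T(p,l):
    a=p[2];l=np.array(l);return np.array([p[0]+np.cos(a)*l[0]-np.sin(a)*l[1],p[1]+np.sin(a)*l[0]+np.cos(a)*l[1]])
def f(p,o): return np.concatenate([T(p,PF[n][:2])-np.array([x,y]) for n,x,y in o])
for o in(obs,obs[:4],obs[4:7],obs[7:]):
    r=least_squares(f,[.51,.29,-.15],args=(o,),x_scale=[.01,.01,.1]);print(r.x[:2].round(4),np.degrees(r.x[2]).round(2),(r.fun*1e3).round(1) if o is obs else '')
r=least_squares(f,[.51,.29,-.15],args=(obs,));p=r.x
im=cv2.imread('pics/w2.png');m=camera_model('wrist')
f2=4;crop=im[60:210,310:500];c=cv2.resize(crop,None,fx=f2,fy=f2,interpolation=cv2.INTER_CUBIC)
pts=[(*T(p,PF[n][:2]),PF[n][2]) for n in PF]
for q in proj(m,pts): cv2.circle(c,tuple(int(round(v)) for v in (q-[310,60]+.5)*f2),3,(255,0,255),1)
for s in(-.0095,.0095):
  q=[tuple(int(round(v)) for v in (u-[310,60]+.5)*f2) for u in proj(m,[(*T(p,(s,-.039)),.195),(*T(p,(s,0)),.195)])]
  cv2.line(c,q[0],q[1],(255,0,255),1)
cv2.imwrite('pics/w2c.png',c)
E
```

```text
[0.5105 0.2965] -8.22 [-1.7  2.1  0.6 -3.3 -1.9  0.   2.1  0.9 -0.7 -0.4 -2.   3.9  2.4 -3.3
 -2.9 -1.5  3.9 -1.   0.3 -0.9  0.2  3.6]
[0.5108 0.2967] -7.73 
[0.5102 0.2957] -9.64 
[0.5103 0.2968] -7.35
```

View pics/w2c.png

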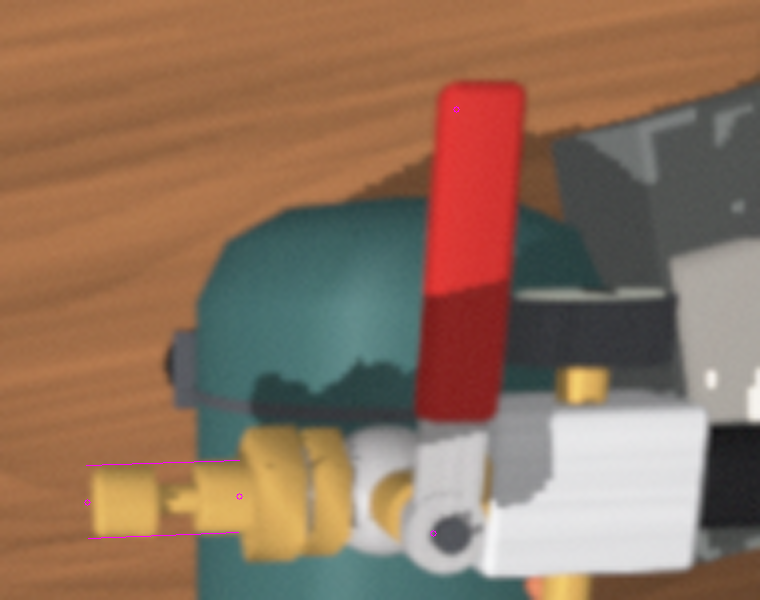

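```bash
python3 - <<'E'
from h import *
im=cv2.imread('pics/w2.png').astype(float);m=camera_model('wrist')
# brass: saturation-ish  R-B high & G-B
s=im[:,:,2]-im[:,:,0]
hsv=cv2.cvtColor(im.astype(np.uint8),cv2.COLOR_BGR2HSV)
g=im[:,:,1]-im[:,:,0]
for c in range(331,374,2):
    col=g[168:205,c]
    print(c,col.round().astype(int).tolist())
E
```

```text
331 [39, 36, 37, 36, 37, 36, 37, 37, 37, 37, 39, 38, 39, 38, 39, 37, 38, 38, 39, 38, 38, 37, 37, 39, 35, 33, 35, 36, 38, 39, 36, 37, 37, 41, 39, 35, 35]
333 [37, 36, 38, 37, 36, 35, 37, 38, 38, 45, 53, 61, 64, 66, 68, 68, 69, 67, 65, 66, 63, 63, 61, 60, 56, 45, 37, 35, 39, 38, 37, 37, 36, 38, 39, 37, 36]
335 [37, 38, 38, 37, 38, 36, 35, 38, 45, 57, 66, 71, 76, 79, 81, 83, 84, 85, 86, 86, 86, 85, 85, 84, 81, 71, 49, 37, 38, 39, 37, 35, 39, 40, 39, 37, 35]
337 [38, 36, 39, 39, 36, 36, 36, 39, 46, 55, 64, 67, 70, 75, 77, 79, 80, 80, 82, 82, 81, 81, 80, 80, 76, 67, 49, 40, 38, 37, 37, 37, 38, 39, 38, 37, 37]
339 [37, 37, 38, 37, 36, 37, 37, 40, 45, 56, 60, 65, 72, 74, 77, 78, 81, 80, 81, 82, 82, 82, 81, 81, 75, 67, 47, 37, 37, 36, 37, 37, 37, 39, 37, 36, 35]
341 [38, 39, 38, 38, 37, 36, 35, 39, 46, 54, 61, 65, 70, 74, 77, 79, 79, 80, 81, 81, 82, 81, 81, 80, 75, 66, 46, 38, 37, 36, 37, 38, 39, 38, 37, 35, 35]
343 [37, 37, 37, 37, 37, 35, 35, 39, 48, 56, 60, 66, 69, 73, 76, 77, 79, 80, 80, 81, 82, 81, 81, 80, 77, 68, 48, 38, 38, 37, 37, 38, 38, 36, 36, 37, 34]
345 [37, 38, 37, 36, 35, 36, 
[... 1489 characters left out ...]
 1, 0, 0, 11, 37, 54, 61, 66, 71, 75, 77, 80, 79, 79, 82, 84, 84, 83, 83, 81, 79, 67, 36, 7, 0, 1, -1, -1, 1, 1, 0, 1, 0, 1]
367 [2, 1, 2, 0, 2, 6, 16, 38, 55, 60, 67, 70, 74, 77, 78, 77, 81, 82, 83, 84, 82, 83, 82, 79, 67, 32, 7, 1, 2, 1, 1, 3, 3, 1, 0, 1, 1]
369 [3, 7, 11, 18, 21, 25, 33, 46, 55, 60, 65, 69, 74, 77, 78, 79, 80, 80, 82, 83, 83, 84, 82, 79, 68, 37, 16, 10, 7, 6, 5, 1, 1, 0, 0, 0, 0]
371 [42, 54, 63, 66, 67, 62, 59, 58, 58, 61, 65, 70, 74, 74, 76, 78, 80, 80, 81, 82, 83, 82, 82, 79, 74, 66, 64, 63, 58, 50, 44, 32, 14, 3, 1, 0, 0]
373 [60, 64, 68, 70, 72, 73, 72, 72, 72, 70, 70, 73, 73, 75, 74, 76, 76, 78, 78, 78, 77, 77, 76, 75, 73, 73, 72, 70, 69, 67, 61, 50, 24, 7, 1, 1, 2]
```

```bash
python3 - <<'E'
from h import *
from scipy.optimize import least_squares
im=cv2.imread('pics/w2.png').astype(float);m=camera_model('wrist')
def T(p,l):
    a=p[2];return np.array([p[0]+np.cos(a)*l[0]-np.sin(a)*l[1],p[1]+np.sin(a)*l[0]+np.cos(a)*l[1]])
red=im[:,:,2]-.5*im[:,:,1]-.5*im[:,:,0]
L=[]
for r in list(range(86,130,3)):
    row=red[r,405:455];mx=np.percentile(row,80);h=mx/2
    i=np.where(row>h)[0];a,b=i[0],i[-1]
    le=a-1+(h-row[a-1])/(row[a]-row[a-1]);re=b+(row[b]-h)/(row[b]-row[b+1])
    L.append((r,405+le,405+re))
L=np.array(L);print(L[[0,-1]]);
mid=(L[:,1]+L[:,2])/2;k=np.polyfit(L[:,0],mid,1);print('mid slope deg',np.degrees(np.arctan(k[0])))
for z in(.240,.2445):
  for yaw in(-7,-8,-9,-10):
    p=[.5105,.2972,np.radians(yaw)]
    q=proj(m,[(*T(p,(-.088,.035)),z),(*T(p,(-.03,.035)),z)]);q2=proj(m,[(*T(p,(0,-.039)),.195),(*T(p,(0,0)),.195)])
    print(z,yaw,np.degrees(np.arctan((q[1,0]-q[0,0])/(q[1,1]-q[0,1]))).round(2),'x at row110',np.interp(110,q[:,1],q[:,0]).round(1),np.polyval(k,110).round(1),'plug slope',np.degrees(np.arctan2(*(q2[1]-q2[0])[::-1])).round(2),q2.round(1).tolist())
E
```

```text
[[ 86.         417.81666667 441.52727273]
 [128.         415.8591195  436.93265306]]
mid slope deg -4.233761370342528
0.24 -7 -1.8 x at row110 421.3 427.8 plug slope -3.13 [[332.0, 185.6], [369.9, 183.5]]
0.24 -8 -2.82 x at row110 422.7 427.8 plug slope -2.15 [[331.9, 185.0], [369.9, 183.5]]
0.24 -9 -3.84 x at row110 424.2 427.8 plug slope -1.17 [[331.9, 184.3], [369.9, 183.5]]
0.24 -10 -4.85 x at row110 425.7 427.8 plug slope -0.19 [[331.9, 183.7], [369.9, 183.5]]
0.2445 -7 -1.89 x at row110 423.2 427.8 plug slope -3.13 [[332.0, 185.6], [369.9, 183.5]]
0.2445 -8 -2.91 x at row110 424.6 427.8 plug slope -2.15 [[331.9, 185.0], [369.9, 183.5]]
0.2445 -9 -3.93 x at row110 426.1 427.8 plug slope -1.17 [[331.9, 184.3], [369.9, 183.5]]
0.2445 -10 -4.94 x at row110 427.6 427.8 plug slope -0.19 [[331.9, 183.7], [369.9, 183.5]]
```

Emit:
drive_tool(series=[[[-0.006,-0.05,0],[0,0,5]],[[-0.013,-0.1,0],[0,0,10]],[[-0.02,-0.15,0],[0,0,15]],[[-0.026,-0.2,0],[0,0,20]],[[-0.033,-0.25,-0.01],[0,0,25]],[[-0.04,-0.295,-0.03],[0,0,30]],[[-0.046,-0.34,-0.05],[0,0,35]],[[-0.052,-0.38,-0.07],[0,0,40.3]]], fingers=-0.75)

```text
time: 5.6
tool_pos: [0.4545, -0.1416, 0.2812]
tool_rot: [0.001, -0.261, 0.965, -0.001]
contact_force: [0.2, -1.0, -0.1]
gripper_width: 0.877
```

Emit:
drive_tool(series=[[[0,-0.032,-0.03],[0,0,0]],[[0,-0.032,-0.05],[0,0,0]],[[0,-0.032,-0.05],[0,0,0]]])

```text
time: 5.9
tool_pos: [0.453, -0.1716, 0.2275]
tool_rot: [-0.002, -0.259, 0.966, 0.003]
contact_force: [-0.3, 0.8, -0.4]
gripper_width: 0.878
```

```bash
python3 - <<'E'
from h import *
s=state();im=grab_frame('wrist');m=camera_model('wrist');print(s['tool_pos'],s['gripper_width'])
Rt=q2R(s['tool_rot']);print('x head',np.degrees(np.arctan2(Rt[1,0],Rt[0,0])),'z',Rt[:,2])
for t in('gauge_centre','gauge_mouth','collar','flange'):
  r=place_of('wrist',t);print(t,sh(r))
v=im[:,:,::-1].copy()
a=np.radians(120);c=np.array([.458,-.177])
d=np.array([np.cos(a),np.sin(a)])
P=[(*(c+d*o),.036) for o in(.071,.031,.0,-.021)]
n=np.array([-d[1],d[0]])
for q in proj(m,P):cv2.circle(v,tuple(int(x) for x in q),3,(255,0,255),1)
for o in(.031,-.021):
  q=proj(m,[(*(c+d*o+n*w),.072) for w in(-.015,.015)]).astype(int);cv2.line(v,tuple(map(int,q[0])),tuple(map(int,q[1])),(0,255,255),1)
cv2.imwrite('pics/w3.png',v);print(state()['time'])
E
```

```text
[ 0.45301069 -0.17155308  0.22748253] 0.8778208115565727
x head -150.03308934262606 z [-0.00608116  0.00356835 -0.99997514]
gauge_centre [(0.73, [0.4587, -0.1779, 0.0329])]
gauge_mouth [(0.92, [0.4211, -0.1127, 0.0371])]
collar [(0.83, [0.4439, -0.1489, 0.0415]), (0.73, [0.4775, -0.4401, 0.0009])]
flange [(0.87, [0.4653, -0.194, 0.0372])]
6.15
```

View pics/w3.png

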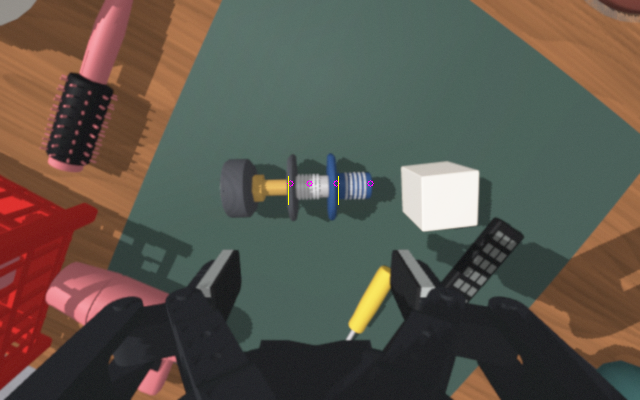

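Emit:
drive_tool(series=[[[0,0,-0.04],[0,0,0]],[[0,0,-0.08],[0,0,0]],[[0,0,-0.11],[0,0,0]],[[0,0,-0.13],[0,0,0]],[[0,0,-0.13],[0,0,0]],[[0,0,-0.13],[0,0,0]]])

```text
time: 6.75
tool_pos: [0.456, -0.1717, 0.1028]
tool_rot: [0.001, -0.26, 0.966, -0.001]
contact_force: [1.3, -0.2, 1.5]
gripper_width: 0.87
```

Emit:
drive_tool(series=[[[0,-0.001,-0.02],[0,0,0]],[[0,-0.001,-0.04],[0,0,0]],[[0,-0.001,-0.05],[0,0,0]],[[0,-0.001,-0.05],[0,0,0]],[[0,-0.001,-0.05],[0,0,0]]])

```text
time: 7.25
tool_pos: [0.456, -0.1732, 0.0528]
tool_rot: [0.001, -0.26, 0.966, -0.001]
contact_force: [1.4, -0.6, 0.5]
gripper_width: 0.876
```

```bash
python3 - <<'E'
from h import *
s=state();print(s['tool_pos'],s['contact_force'])
v=grab_frame('side')[:,:,::-1];cv2.imwrite('pics/s4.png',cv2.resize(v[170:290,270:410],None,fx=5,fy=5,interpolation=cv2.INTER_CUBIC))
v=grab_frame('wrist')[:,:,::-1];cv2.imwrite('pics/w4.png',v)
E
```

```text
[ 0.45602426 -0.17317951  0.05282235] [ 1.3506501  -0.59521566  0.50318218]
```

View pics/s4.png

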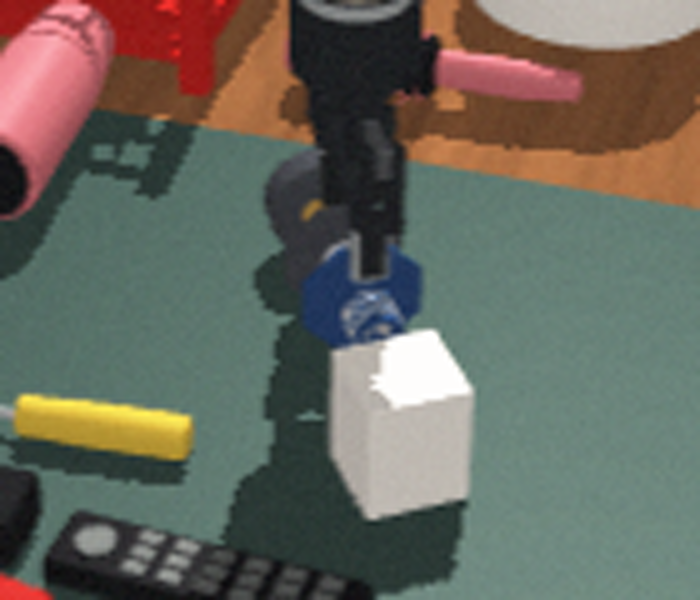

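View pics/w4.png

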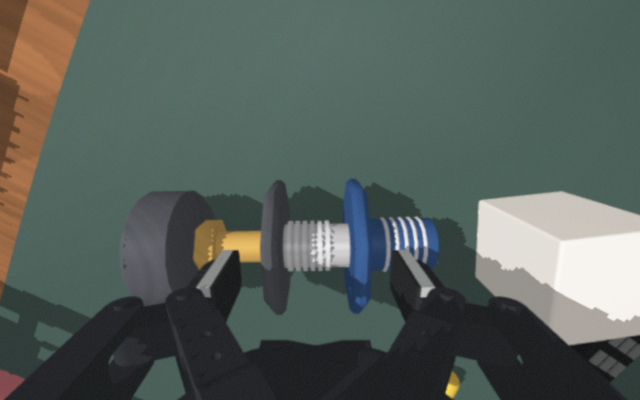

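Emit:
drive_tool(series=[[[0,0,0],[0,0,0]],[[0,0,0],[0,0,0]],[[0,0,0],[0,0,0]],[[0,0,0],[0,0,0]],[[0,0,0],[0,0,0]],[[0,0,0],[0,0,0]]], fingers=1)

```text
time: 7.95
tool_pos: [0.4567, -0.1737, 0.0539]
tool_rot: [0.001, -0.26, 0.966, -0.001]
contact_force: [-1.1, 0.6, 10.0]
gripper_width: 0.462
```

```bash
python3 - <<'E'
from h import *
s=state();print(s['tool_pos'],s['contact_force'],s['gripper_width'],s['gripper_width']*85)
v=grab_frame('wrist')[:,:,::-1];cv2.imwrite('pics/w5.png',v)
E
```

```text
[ 0.45672763 -0.17365226  0.05392982] [-1.06200432  0.5510006   9.97898843] 0.46203822485849877 39.273249112972394
```

View pics/w5.png

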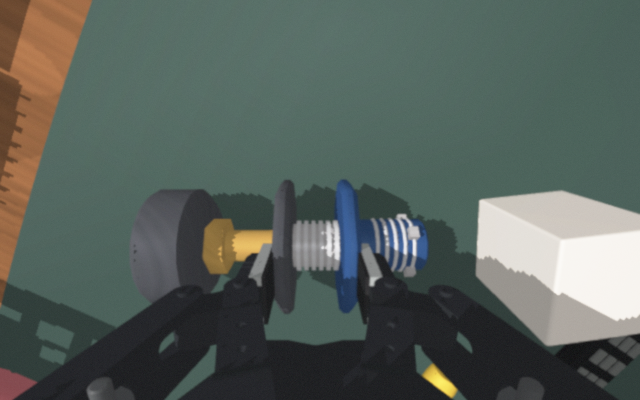

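```bash
python3 - <<'E'
from h import *
s=state();m=camera_model('wrist');Rt=q2R(s['tool_rot']);p=s['tool_pos']
for x in(-.003,-.0015,0,.0015,.003):
  P=[p+Rt@[x,y,0]+[0,0,.036-p[2]] for y in(-.05,0,.05)]
  print(x,proj(m,P).round(1).tolist())
print(np.degrees(np.arctan2(Rt[1,1],Rt[0,1])),Rt[:,2])
E
```

```text
-0.003 [[231.0, 247.5], [316.0, 247.6], [401.0, 247.5]]
-0.0015 [[230.8, 245.2], [316.0, 245.3], [401.2, 245.1]]
0 [[230.6, 242.8], [316.0, 242.9], [401.4, 242.7]]
0.0015 [[230.4, 240.4], [316.0, 240.5], [401.6, 240.4]]
0.003 [[230.2, 238.0], [316.0, 238.1], [401.8, 238.0]]
120.08062953832977 [ 0.00337949 -0.00188212 -0.99999252]
```

Emit:
drive_tool(series=[[[0,0,0.01],[0,0,0]],[[0,0,0.03],[0,0,0]],[[0,0,0.06],[0,0,0]],[[0,0,0.1],[0,0,0]],[[0,0,0.14],[0,0,0]],[[0,0,0.17],[0,0,0]],[[0,0,0.17],[0,0,0]]])

```text
time: 8.7
tool_pos: [0.4571, -0.1739, 0.2268]
tool_rot: [0.003, -0.26, 0.966, -0.003]
contact_force: [-0.3, -1.0, -3.3]
gripper_width: 0.46
```

```bash
python3 - <<'E'
from h import *
s=state();print(s['tool_pos'],s['contact_force'],s['ft_torque'],s['gripper_width'])
v=grab_frame('wrist')[:,:,::-1];cv2.imwrite('pics/w6.png',v)
m=camera_model('wrist');Rt=q2R(s['tool_rot']);p=s['tool_pos']
for x in(-.0015,0,.0015):
  print(x,proj(m,[p+Rt@[x,y,.018] for y in(-.05,.0,.05)]).round(1).tolist())
v=grab_frame('side')[:,:,::-1];cv2.imwrite('pics/s6.png',cv2.resize(v[100:260,270:430],None,fx=4,fy=3.7,interpolation=cv2.INTER_CUBIC))
E
```

```text
[ 0.45711833 -0.17385956  0.2268128 ] [-0.27321502 -0.97710633 -3.30915855] [-0.0205917   0.00190307 -0.02161738] 0.4603647784883733
-0.0015 [[226.7, 249.1], [313.5, 249.0], [400.1, 248.7]]
0 [[226.5, 246.7], [313.5, 246.6], [400.3, 246.3]]
0.0015 [[226.3, 244.3], [313.5, 244.2], [400.5, 243.9]]
```

View pics/w6.png

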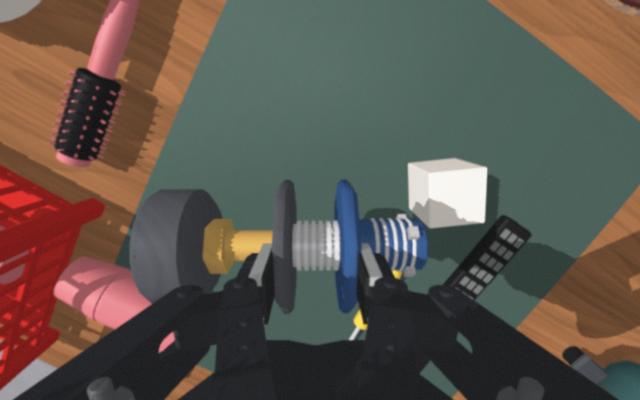

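View pics/s6.png

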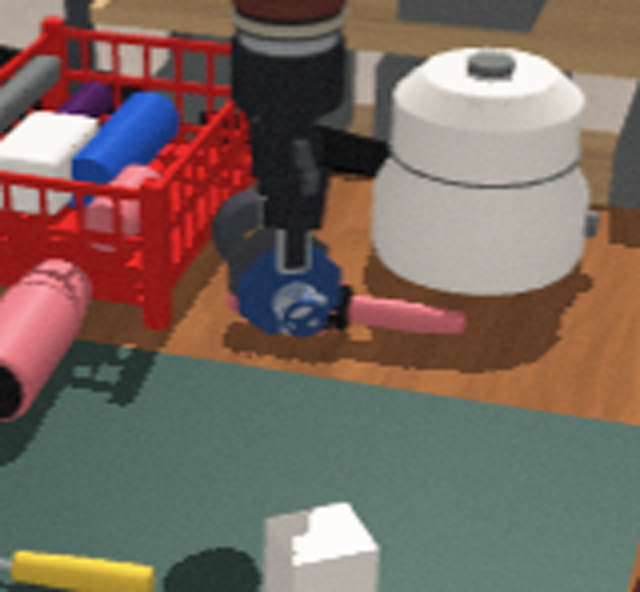

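Emit:
drive_tool(series=[[[0.004,0.042,0.01],[0,0,-4.9]],[[0.008,0.084,0.01],[0,0,-9.7]],[[0.012,0.126,0.01],[0,0,-14.6]],[[0.016,0.168,0.01],[0,0,-19.5]],[[0.02,0.21,0.01],[0,0,-24.3]],[[0.025,0.252,0.005],[0,0,-29.2]],[[0.029,0.294,0],[0,0,-34]],[[0.033,0.33,-0.01],[0,0,-38.9]]])

```text
time: 9.6
tool_pos: [0.4864, 0.1592, 0.2081]
tool_rot: [-0.002, 0.078, 0.997, -0.0]
contact_force: [1.3, -0.0, -2.5]
gripper_width: 0.462
```

Emit:
drive_tool(series=[[[0,0,0],[0,0,0]],[[0,0,0],[0,0,0]],[[0,0,0],[0,0,0]]])

```text
time: 9.9
tool_pos: [0.4871, 0.1566, 0.2094]
tool_rot: [-0.002, 0.077, 0.997, -0.001]
contact_force: [0.3, -0.0, -3.5]
gripper_width: 0.458
```

```bash
python3 - <<'E'
from h import *
s=state();print(s['tool_pos'],s['contact_force'],s['gripper_width']);Rt=q2R(s['tool_rot'])
print(np.degrees(np.arctan2(Rt[1,1],Rt[0,1])),Rt[:,2],Rt[2,1])
v=grab_frame('wrist')[:,:,::-1].copy();m=camera_model('wrist');p=s['tool_pos']
cv2.imwrite('pics/w7.png',v)
d=np.array([.153,.988,0]);seat=np.array([.511,.2975,.195])
print('plug pred',proj(m,[seat-.039*d,seat]).round(1).tolist(),'gauge axis',proj(m,[p+Rt@[0,y,.018] for y in(-.05,0,.071)]).round(1).tolist())
print(sh(place_of('wrist','plug_tip')),sh(place_of('wrist','plug_seat')),sh(place_of('wrist','gauge_mouth')),sh(place_of('wrist','gauge_centre')))
v=grab_frame('side')[:,:,::-1];cv2.imwrite('pics/s7.png',cv2.resize(v[230:390,120:320],None,fx=4,fy=3.7,interpolation=cv2.INTER_CUBIC))
print(sh(place_of('side','plug_tip')),sh(place_of('side','gauge_mouth')),sh(place_of('side','gauge_centre')))
E
```

```text
[0.48709525 0.15661296 0.20938696] [ 0.34513622 -0.01968767 -3.48341147] 0.4579784353638158
81.17038641391649 [-3.19979277e-03 -9.47116960e-04 -9.99994432e-01] -0.0014270566048162597
plug pred [[492.7, 246.6], [556.0, 245.9]] gauge axis [[229.8, 241.6], [314.9, 241.6], [435.3, 241.2]]
[(0.75, [0.5025, 0.2577, 0.1957])] [(0.64, [0.5138, 0.2982, 0.1983])] [(0.85, [0.4947, 0.2282, 0.1938])] [(0.64, [0.4889, 0.1549, 0.1904]), (0.34, [0.39, -0.0422, -0.0012])]
[(0.65, [0.5057, 0.2576, 0.1977])] [(0.61, [0.1433, 0.311, 0.0487]), (0.58, [0.4991, 0.2255, 0.1912])] [(0.69, [0.2294, 0.3398, 0.0531]), (0.57, [0.4855, 0.155, 0.1925])]
```

View pics/w7.png

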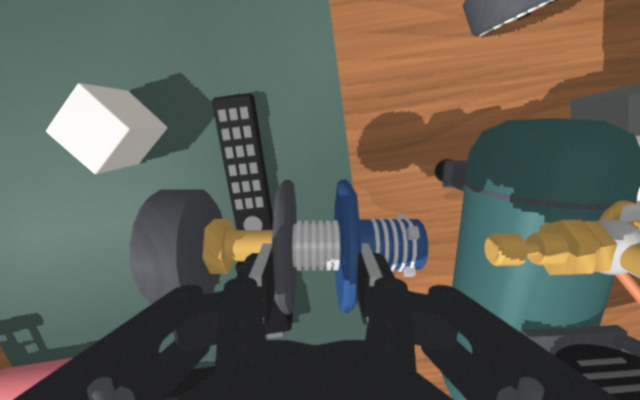

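View pics/s7.png

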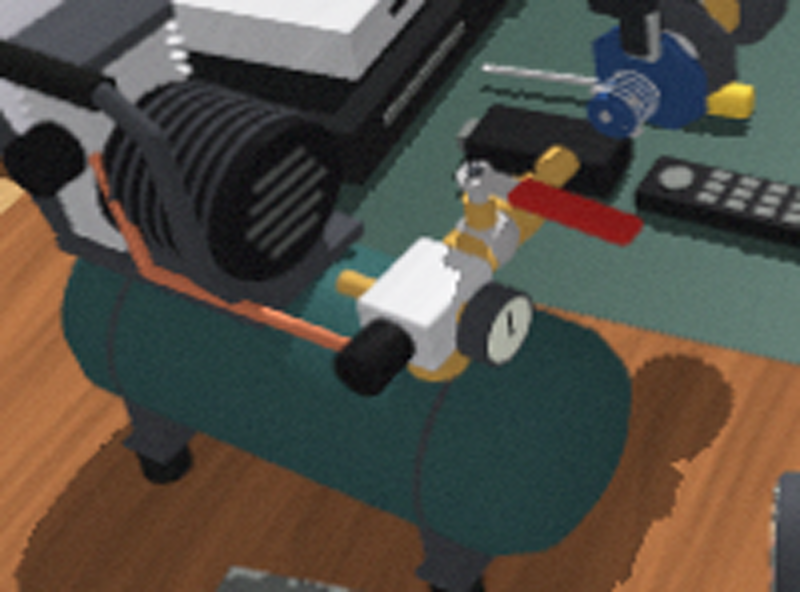

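Emit:
drive_tool(series=[[[0.002,0.0,0.0036],[0,0,0]],[[0.0039,0.0138,0.0036],[0,0,0]],[[0.0056,0.0247,0.0036],[0,0,0]],[[0.0056,0.0247,0.0036],[0,0,0]],[[0.0056,0.0247,0.0036],[0,0,0]]])

```text
time: 10.85
tool_pos: [0.4935, 0.1826, 0.2147]
tool_rot: [-0.0, 0.076, 0.997, -0.0]
contact_force: [0.9, 0.1, -3.9]
gripper_width: 0.456
```

```bash
python3 - <<'E'
from h import *
s=state();print(s['tool_pos'],s['contact_force'],s['gripper_width']);Rt=q2R(s['tool_rot'])
print(np.degrees(np.arctan2(Rt[1,1],Rt[0,1])),Rt[:,2],Rt[2,1])
v=grab_frame('wrist')[:,:,::-1].copy();m=camera_model('wrist');p=s['tool_pos']
cv2.imwrite('pics/w8.png',cv2.resize(v[180:310,340:600],None,fx=3,fy=3,interpolation=cv2.INTER_CUBIC))
v=grab_frame('side')[:,:,::-1];cv2.imwrite('pics/s8.png',cv2.resize(v[220:300,210:320],None,fx=7,fy=7,interpolation=cv2.INTER_CUBIC))
ms=camera_model('side')
d=np.array([.153,.988,0]);seat=np.array([.511,.2975,.195])
print('side plug',proj(ms,[seat-.039*d,seat]).round(1).tolist(),'gauge', proj(ms,[p+Rt@[0,y,.018] for y in(0,.071)]).round(1).tolist())
E
```

```text
[0.49350037 0.18255616 0.21473026] [ 0.8695755   0.08429565 -3.87820652] 0.45581359209430156
81.25485480018568 [-4.49868591e-04 -4.36032956e-04 -9.99999804e-01] -0.000499361703928884
side plug [[259.8, 272.3], [249.3, 283.6]] gauge [[278.8, 251.0], [261.3, 269.9]]
```

View pics/w8.png

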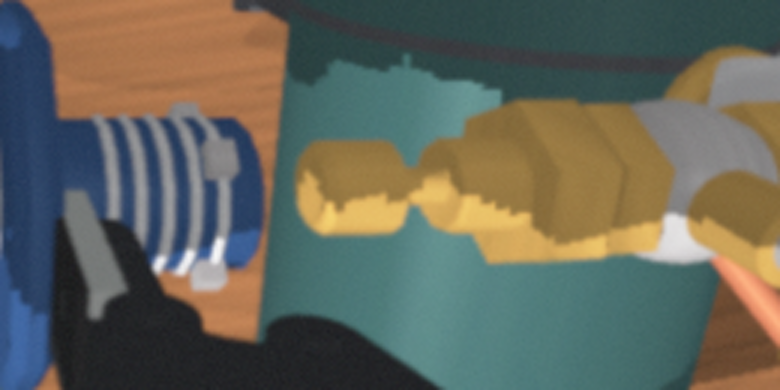

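View pics/s8.png

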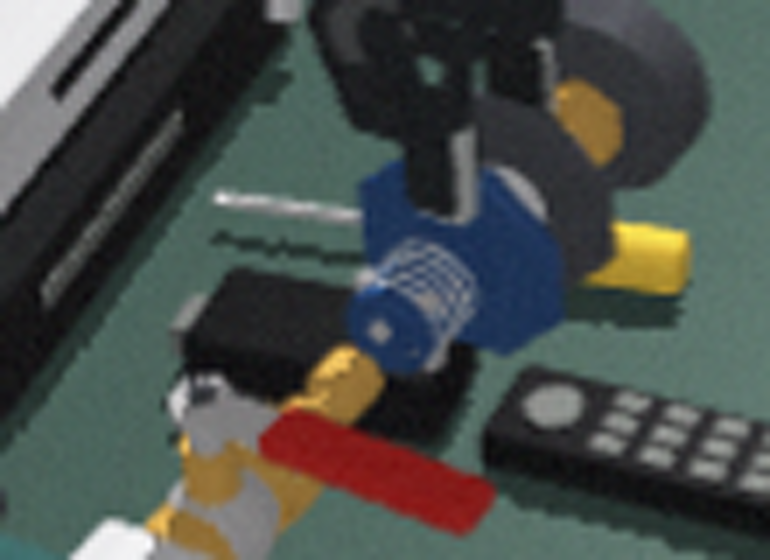

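```bash
python3 - <<'E'
from h import *
im=cv2.imread('pics/w8.png').astype(float)
g=im[:,:,1]-im[:,:,0]  # G-B
im2=im[:,:,2]-im[:,:,0]
for c in list(range(310,400,10))+list(range(420,660,15)):
    col=im2[:,c];col=np.where((np.arange(390)>70)&(np.arange(390)<300),col,-99)
    # threshold 10 px above bg teal (neg)
    i=np.where(col>25)[0]
    print(c/3,(i[0]/3).round(2),(i[-1]/3).round(2),'mid',((i[0]+i[-1])/6).round(2))
m=camera_model('wrist')
for yaw in(-7,-8,-9):
    a=np.radians(yaw);d=np.array([-np.sin(a),np.cos(a),0]);seat=np.array([.511,.2975,.195])
    print(yaw,(proj(m,[seat-.039*d,seat,seat+.02*d])-[340,180]).round(2).tolist())
E
```

```text
103.33333333333333 48.33 76.0 mid 62.17
106.66666666666667 47.0 78.0 mid 62.5
110.0 47.0 78.33 mid 62.67
113.33333333333333 47.0 78.33 mid 62.67
116.66666666666667 47.0 78.33 mid 62.67
120.0 47.0 78.33 mid 62.67
123.33333333333333 47.0 78.0 mid 62.5
126.66666666666667 46.67 78.0 mid 62.33
130.0 47.67 77.67 mid 62.67
140.0 52.33 69.67 mid 61.0
145.0 47.0 75.67 mid 61.33
150.0 46.33 77.67 mid 62.0
155.0 41.67 77.67 mid 59.67
160.0 38.0 83.0 mid 60.5
165.0 36.33 87.67 mid 62.0
170.0 34.33 87.33 mid 60.83
175.0 33.33 87.33 mid 60.33
180.0 33.33 87.33 mid 60.33
185.0 33.33 87.0 mid 60.17
190.0 33.0 86.67 mid 59.83
195.0 34.67 86.33 mid 60.5
200.0 34.33 86.33 mid 60.33
205.0 34.33 84.67 mid 59.5
210.0 35.33 84.33 mid 59.83
215.0 41.67 84.33 mid 63.0
-7 [[105.48, 62.76], [169.33, 60.46], [201.24, 59.23]]
-8 [[105.59, 61.7], [169.33, 60.46], [201.13, 59.77]]
-9 [[105.73, 60.64], [169.33, 60.46], [201.01, 60.31]]
```

Emit:
drive_tool(series=[[[0.0007,0,-0.0015],[0,0,1.15]],[[0.0007,0,-0.0015],[0,0,1.15]],[[0.0012,0.004,-0.0015],[0,0,1.15]],[[0.0018,0.008,-0.0015],[0,0,1.15]],[[0.0023,0.012,-0.0015],[0,0,1.15]],[[0.0023,0.012,-0.0015],[0,0,1.15]]])

```text
time: 11.55
tool_pos: [0.496, 0.1946, 0.2135]
tool_rot: [0.0, 0.067, 0.998, 0.0]
contact_force: [-0.5, -0.1, -3.9]
gripper_width: 0.459
```

```bash
cat > st.py <<'E'
from h import *
import sys
n=sys.argv[1]
s=state();print(s['time'],s['tool_pos'].round(4),s['contact_force'].round(1),s['ft_torque'].round(2),s['gripper_width'].round(3));Rt=q2R(s['tool_rot'])
print(np.degrees(np.arctan2(Rt[1,1],Rt[0,1])).round(2),Rt[:,2].round(4),Rt[2,1].round(4))
v=grab_frame('wrist')[:,:,::-1].copy()
cv2.imwrite(f'pics/w{n}.png',cv2.resize(v[180:310,340:600],None,fx=3,fy=3,interpolation=cv2.INTER_CUBIC))
E
python3 st.py 9
```

```text
Traceback (most recent call last):
  File "st.py", line 4, in <module>
    s=state();print(s['time'],s['tool_pos'].round(4),s['contact_force'].round(1),s['ft_torque'].round(2),s['gripper_width'].round(3));Rt=q2R(s['tool_rot'])
                                                                                                         ^^^^^^^^^^^^^^^^^^^^^^^^
AttributeError: 'float' object has no attribute 'round'
```

```bash
sed -i "s/s\['gripper_width'\].round(3)/round(s['gripper_width'],3)/" st.py; python3 st.py 9
```

```text
11.55 [0.496  0.1946 0.2135] [-0.5 -0.1 -3.9] [ 0.04 -0.01 -0.01] 0.459
82.37 [ 1.e-04  2.e-04 -1.e+00] 0.0002
```

View pics/w9.png

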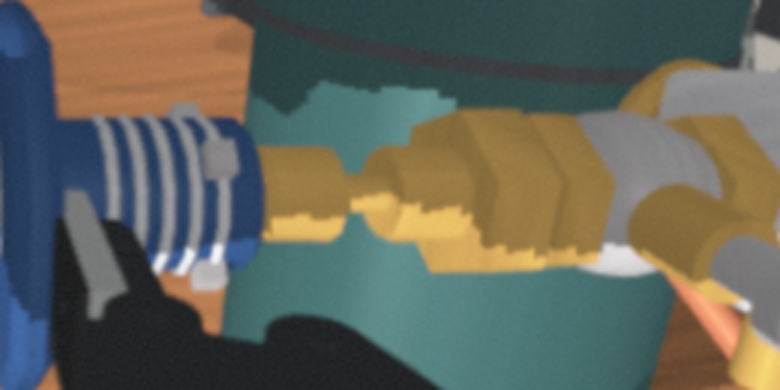

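Emit:
drive_tool(series=[[[0.0005,0.004,0],[0,0,0]],[[0.0011,0.008,0],[0,0,0]],[[0.0016,0.012,0],[0,0,0]],[[0.0016,0.012,0],[0,0,0]]])

```text
time: 12.0
tool_pos: [0.4975, 0.2065, 0.2134]
tool_rot: [-0.0, 0.067, 0.998, 0.0]
contact_force: [0.1, 0.4, -3.7]
gripper_width: 0.462
```

```bash
python3 st.py 10
```

```text
12.0 [0.4975 0.2065 0.2134] [ 0.1  0.4 -3.7] [-0.   -0.    0.03] 0.462
82.37 [-1.e-04  1.e-04 -1.e+00] 0.0001
```

View pics/w10.png

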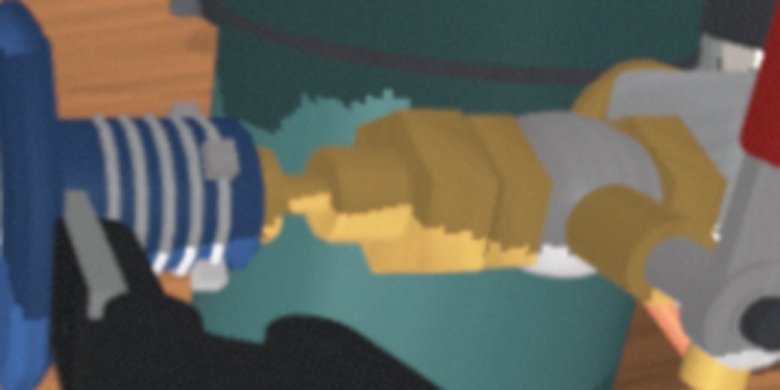

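Emit:
drive_tool(series=[[[0.0005,0.004,0],[0,0,0]],[[0.0011,0.008,0],[0,0,0]],[[0.0016,0.012,0],[0,0,0]],[[0.0021,0.016,0],[0,0,0]],[[0.0021,0.016,0],[0,0,0]]])

```text
time: 12.55
tool_pos: [0.4996, 0.2226, 0.2134]
tool_rot: [-0.0, 0.067, 0.998, 0.0]
contact_force: [0.3, -0.4, -3.5]
gripper_width: 0.46
```

```bash
python3 st.py 11
```

```text
12.55 [0.4996 0.2226 0.2134] [ 0.3 -0.4 -3.5] [-0.05 -0.02 -0.  ] 0.46
82.37 [-1.e-04  1.e-04 -1.e+00] 0.0001
```

View pics/w11.png

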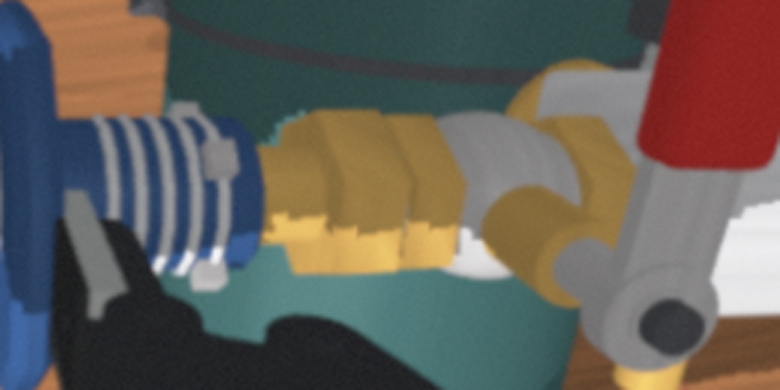

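Emit:
drive_tool(series=[[[0.0003,0.002,0],[0,0,0]],[[0.0005,0.004,0],[0,0,0]],[[0.0007,0.005,0],[0,0,0]],[[0.0007,0.005,0],[0,0,0]]])

```text
time: 13.0
tool_pos: [0.5002, 0.2262, 0.2134]
tool_rot: [-0.0, 0.067, 0.998, -0.001]
contact_force: [-0.5, -4.6, -1.5]
gripper_width: 0.465
```

```bash
python3 st.py 12
```

```text
13.0 [0.5002 0.2262 0.2134] [-0.5 -4.6 -1.5] [-0.72  0.24  0.02] 0.465
82.32 [-5.0e-04 -2.1e-03 -1.0e+00] -0.0021
```

View pics/w12.png

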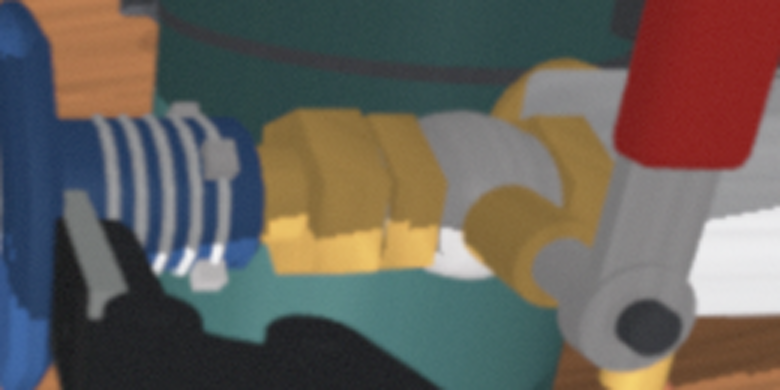

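Emit:
drive_tool(series=[[[0.0002,0.001,0],[0,0,0]],[[0.0003,0.002,0],[0,0,0]],[[0.0004,0.003,0],[0,0,0]],[[0.0004,0.003,0],[0,0,0]],[[0.0004,0.003,0],[0,0,0]]])

```text
time: 13.55
tool_pos: [0.5003, 0.2265, 0.2137]
tool_rot: [-0.001, 0.067, 0.998, -0.004]
contact_force: [-3.7, -14.6, 1.4]
gripper_width: 0.464
```

```bash
python3 st.py 13
```

```text
13.55 [0.5003 0.2265 0.2137] [ -3.7 -14.6   1.4] [-2.31  0.77  0.08] 0.464
82.27 [-0.0021 -0.0082 -1.    ] -0.0084
```

View pics/w13.png

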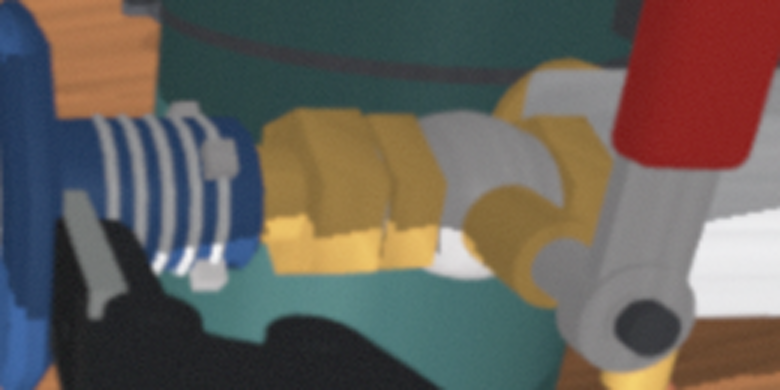

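Emit:
drive_tool(series=[[[0.0002,0.0015,0],[0,0,0]],[[0.0004,0.003,0],[0,0,0]],[[0.0004,0.003,0],[0,0,0]]], fingers=0.03)

```text
time: 13.9
tool_pos: [0.5004, 0.2272, 0.2133]
tool_rot: [-0.001, 0.068, 0.998, -0.007]
contact_force: [-6.2, -21.8, 3.2]
gripper_width: 0.483
```

Emit:
drive_tool(series=[[[0.0002,0.001,0],[0,0,0]],[[0.0002,0.0015,0],[0,0,0]]], fingers=-0.03)

```text
time: 14.1
tool_pos: [0.5005, 0.2285, 0.213]
tool_rot: [-0.002, 0.068, 0.998, -0.007]
contact_force: [-5.6, -23.5, 2.1]
gripper_width: 0.518
```

```bash
python3 st.py 14
```

```text
14.1 [0.5005 0.2285 0.213 ] [ -5.6 -23.5   2.1] [-3.88  0.97  0.1 ] 0.518
82.22 [-0.0041 -0.0146 -0.9999] -0.015
```

View pics/w14.png

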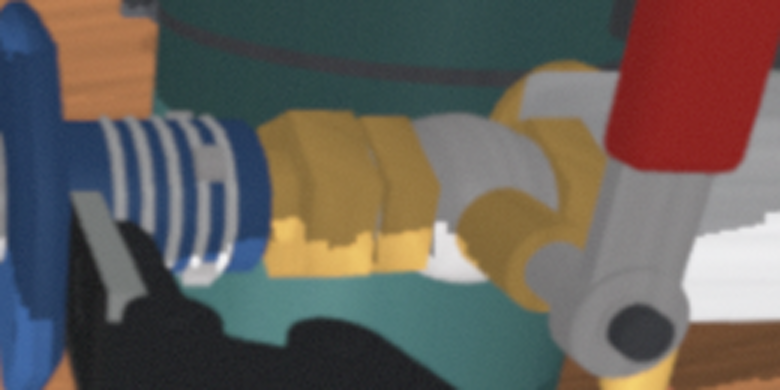

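Emit:
drive_tool(series=[[[0.0001,0.001,0],[0,0,0]],[[0.0002,0.0015,0],[0,0,0]]], fingers=-0.11)

```text
time: 14.35
tool_pos: [0.5007, 0.2302, 0.2128]
tool_rot: [-0.002, 0.068, 0.998, -0.007]
contact_force: [-5.1, -22.2, 1.0]
gripper_width: 0.559
```

Emit:
drive_tool(series=[[[0.0001,0.001,0],[0,0,0]],[[0.0002,0.0015,0],[0,0,0]]], fingers=-0.2)

```text
time: 14.55
tool_pos: [0.5009, 0.2322, 0.2125]
tool_rot: [-0.002, 0.068, 0.998, -0.007]
contact_force: [-4.0, -21.2, -0.7]
gripper_width: 0.599
```

Emit:
drive_tool(series=[[[0,0,0],[0,0,0]],[[0,0,0],[0,0,0]]], fingers=-0.3)

```text
time: 14.75
tool_pos: [0.5014, 0.2342, 0.2129]
tool_rot: [-0.001, 0.068, 0.998, -0.004]
contact_force: [-1.5, -12.7, -1.3]
gripper_width: 0.65
```

```bash
python3 st.py 15; python3 -c "
from h import *
cv2.imwrite('pics/w15f.png',grab_frame('wrist')[:,:,::-1])"
```

```text
14.75 [0.5014 0.2342 0.2129] [ -1.5 -12.7  -1.3] [-2.13  0.4   0.  ] 0.65
82.25 [-0.0021 -0.0076 -1.    ] -0.0078
```

View pics/w15f.png

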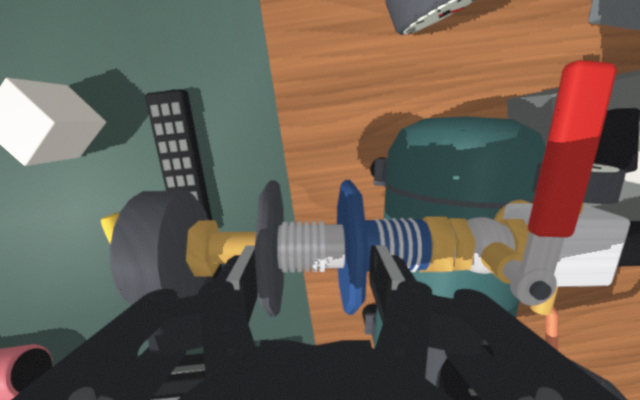

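Emit:
drive_tool(series=[[[0,-0.003,0],[0,0,0]],[[-0.0008,-0.006,0],[0,0,0]],[[-0.001,-0.008,0],[0,0,0]],[[-0.001,-0.008,0],[0,0,0]]], fingers=-0.75)

```text
time: 15.25
tool_pos: [0.501, 0.2298, 0.2141]
tool_rot: [0.001, 0.067, 0.998, 0.001]
contact_force: [-0.0, 0.5, 0.7]
gripper_width: 0.875
```

```bash
python3 st.py 16; python3 -c "
from h import *
cv2.imwrite('pics/w16f.png',grab_frame('wrist')[:,:,::-1])"
```

```text
15.25 [0.501  0.2298 0.2141] [-0.   0.5  0.7] [-0.    0.   -0.01] 0.875
82.33 [ 0.0013  0.001  -1.    ] 0.0012
```

View pics/w16f.png

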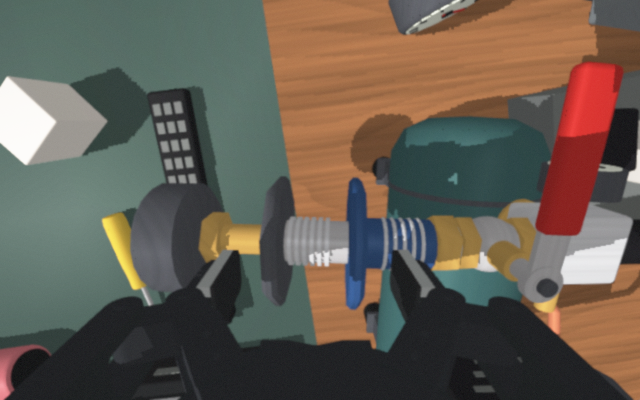

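Emit:
drive_tool(series=[[[0,0,0.02],[0,0,0]],[[0,0,0.05],[0,0,0]],[[0,0,0.08],[0,0,0]],[[0,0,0.08],[0,0,0]]])

```text
time: 15.75
tool_pos: [0.5029, 0.2305, 0.2993]
tool_rot: [0.005, 0.067, 0.998, 0.002]
contact_force: [0.8, -0.3, 1.1]
gripper_width: 0.875
```

Emit:
drive_tool(series=[[[-0.02,0.025,0],[0,0,0]],[[-0.04,0.05,0],[0,0,0]],[[-0.0546,0.0757,0],[0,0,0]],[[-0.0546,0.0757,0],[0,0,0]],[[-0.0546,0.0757,0],[0,0,0]],[[-0.0546,0.0757,0],[0,0,0]]], fingers=1)

```text
time: 16.35
tool_pos: [0.4463, 0.3047, 0.2928]
tool_rot: [-0.0, 0.067, 0.998, -0.0]
contact_force: [-0.0, 0.8, -0.7]
gripper_width: -0.003
```

```bash
python3 st.py 17; python3 -c "
from h import *
cv2.imwrite('pics/w17f.png',grab_frame('wrist')[:,:,::-1])
v=grab_frame('side')[:,:,::-1];cv2.imwrite('pics/s17.png',cv2.resize(v[210:370,120:320],None,fx=4,fy=3.7,interpolation=cv2.INTER_CUBIC))"
```

```text
16.35 [0.4463 0.3047 0.2928] [-0.   0.8 -0.7] [-0.04  0.02 -0.03] -0.003
82.31 [-5.e-04 -6.e-04 -1.e+00] -0.0006
```

View pics/w17f.png

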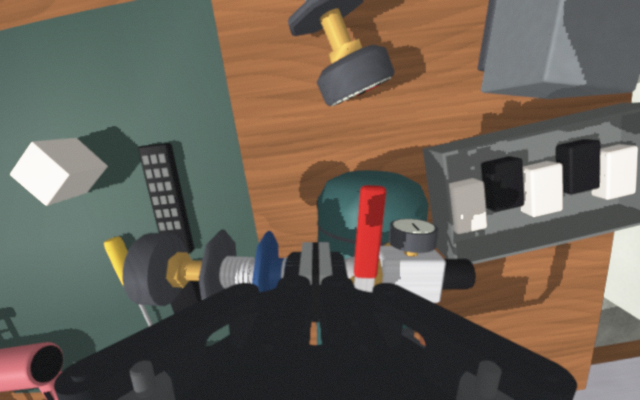

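View pics/s17.png

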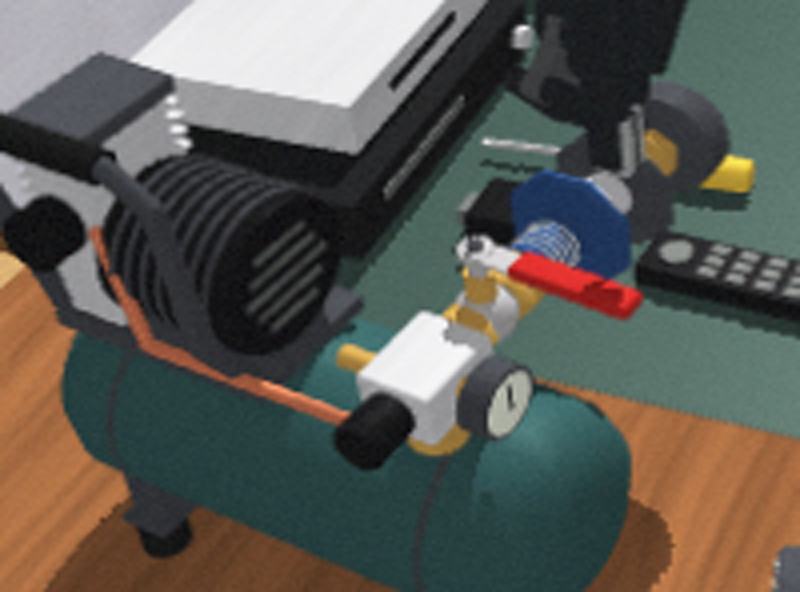

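Emit:
drive_tool(series=[[[0,0,-0.03],[0,0,0]],[[0,0,-0.05],[0,0,0]],[[0,0,-0.055],[0,0,0]],[[0,0,-0.055],[0,0,0]],[[0,0,-0.055],[0,0,0]]])

```text
time: 17.0
tool_pos: [0.4468, 0.3053, 0.2397]
tool_rot: [0.001, 0.067, 0.998, 0.0]
contact_force: [0.3, -0.5, 0.2]
gripper_width: -0.0
```

```bash
python3 - <<'E'
from h import *
s=state();p=s['tool_pos'];print(p,s['contact_force'])
a=np.radians(-7.7);ex=np.array([np.cos(a),np.sin(a)]);ey=np.array([-np.sin(a),np.cos(a)]);pv=np.array([.5155,.3315])
for t in range(0,101,10):
    th=np.radians(min(t,97));u=np.array([-np.cos(th),np.sin(th)]);n=np.array([np.sin(th),np.cos(th)])
    r=.065;off=.0085+.011*abs(np.sin(th))+.0145*abs(np.cos(th))-.001
    w=r*u-off*n;q=pv+ex*w[0]+ey*w[1];print(t,(q-p[:2]).round(4).tolist())
v=grab_frame('side')[:,:,::-1];cv2.imwrite('pics/s18.png',cv2.resize(v[210:370,120:320],None,fx=4,fy=3.7,interpolation=cv2.INTER_CUBIC))
E
```

```text
[0.44681588 0.30526904 0.23972462] [ 0.33864586 -0.5086553   0.1574399 ]
0 [0.0013, 0.0131]
10 [-0.0004, 0.0234]
20 [-0.0004, 0.0344]
30 [0.0016, 0.0458]
40 [0.0059, 0.057]
50 [0.0126, 0.0677]
60 [0.0216, 0.0772]
70 [0.0326, 0.0849]
80 [0.0452, 0.0903]
90 [0.0591, 0.0931]
100 [0.0657, 0.0942]
```

View pics/s18.png

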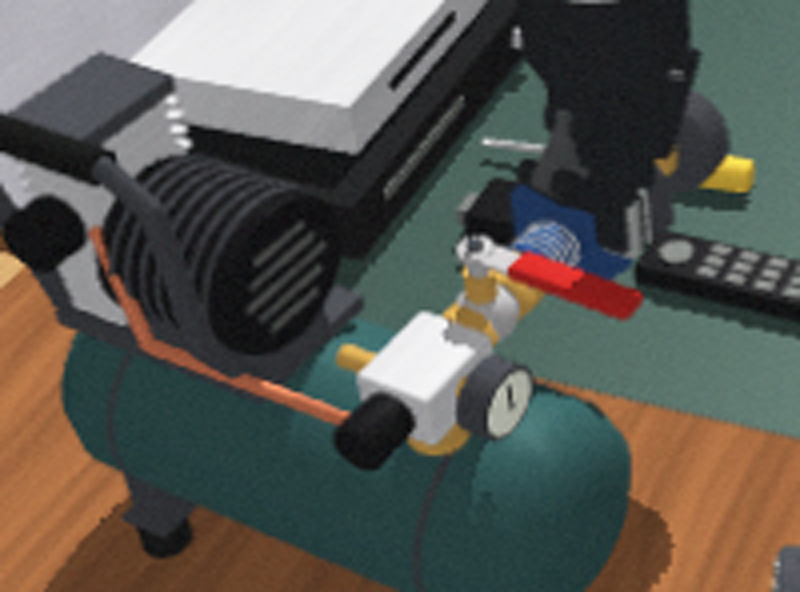

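Emit:
drive_tool(series=[[[0.0,0.006,-0.004],[0,0,0]],[[0.001,0.013,-0.004],[0,0,0]],[[0,0.0235,-0.004],[0,0,0]],[[0,0.0345,-0.004],[0,0,0]],[[0.0015,0.046,-0.004],[0,0,0]],[[0.006,0.057,-0.004],[0,0,0]],[[0.0125,0.0675,-0.004],[0,0,0]],[[0.0125,0.0675,-0.004],[0,0,0]]])

```text
time: 17.85
tool_pos: [0.4591, 0.3744, 0.2341]
tool_rot: [-0.0, 0.066, 0.998, 0.001]
contact_force: [0.3, 0.2, -0.8]
gripper_width: 0.0
```

```bash
python3 st.py 19; python3 -c "
from h import *
cv2.imwrite('pics/w19f.png',grab_frame('wrist')[:,:,::-1])
v=grab_frame('side')[:,:,::-1];cv2.imwrite('pics/s19.png',cv2.resize(v[210:370,120:320],None,fx=4,fy=3.7,interpolation=cv2.INTER_CUBIC))"
```

```text
17.85 [0.4591 0.3744 0.2341] [ 0.3  0.2 -0.8] [0.02 0.01 0.  ] 0.0
82.39 [-4.0e-04  1.1e-03 -1.0e+00] 0.001
```

View pics/w19f.png

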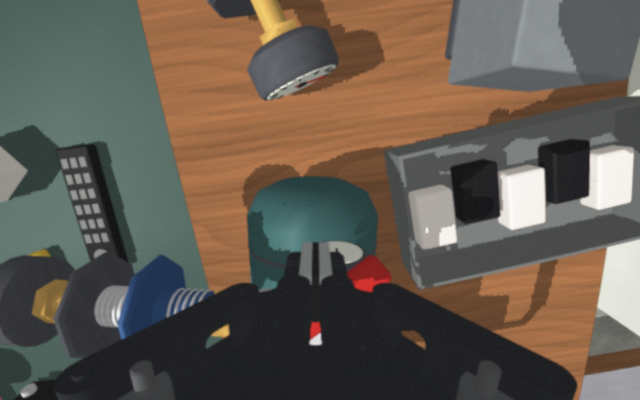

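View pics/s19.png

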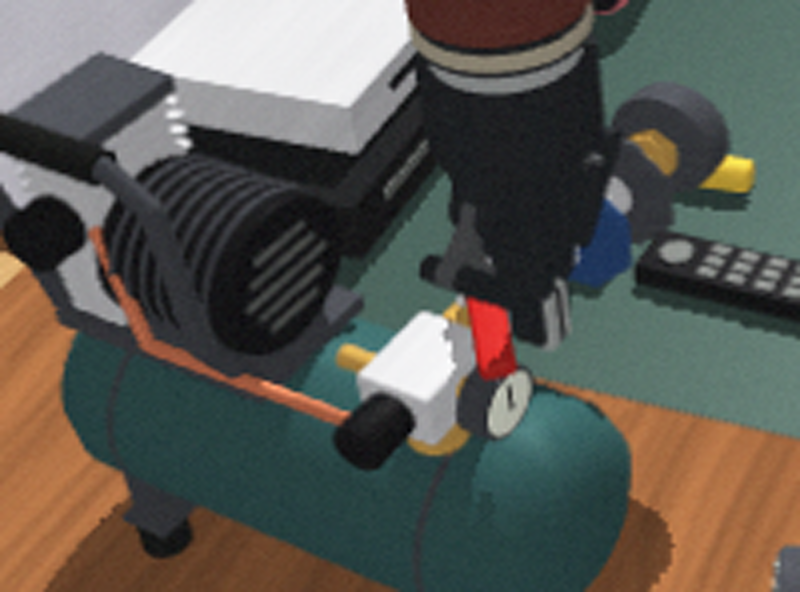

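Emit:
drive_tool(series=[[[0.009,0.009,0.003],[0,0,0]],[[0.02,0.0165,0.003],[0,0,0]],[[0.0325,0.022,0.003],[0,0,0]],[[0.042,0.0245,0.003],[0,0,0]],[[0.047,0.025,0.003],[0,0,0]],[[0.05,0.025,0.003],[0,0,0]],[[0.05,0.025,0.003],[0,0,0]]])

```text
time: 18.7
tool_pos: [0.5047, 0.3974, 0.2369]
tool_rot: [-0.005, 0.067, 0.998, -0.001]
contact_force: [-14.9, -2.7, 3.7]
gripper_width: 0.002
```

```bash
python3 st.py 20; python3 -c "
from h import *
v=grab_frame('side')[:,:,::-1];cv2.imwrite('pics/s20.png',cv2.resize(v[210:370,120:320],None,fx=4,fy=3.7,interpolation=cv2.INTER_CUBIC))"
```

```text
18.7 [0.5047 0.3974 0.2369] [-14.9  -2.7   3.7] [-0.49  2.41 -0.03] 0.002
82.37 [-0.0111 -0.0018 -0.9999] -0.0033
```

View pics/s20.png

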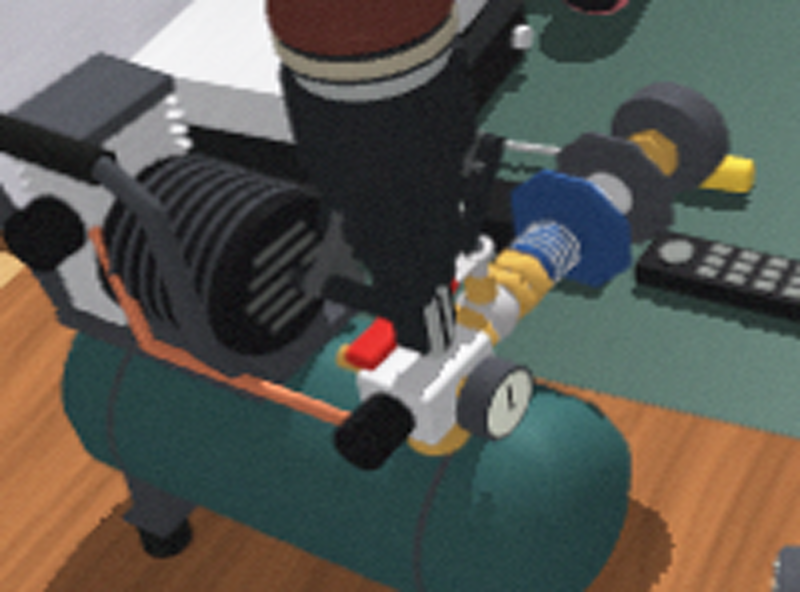

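Emit:
drive_tool(series=[[[-0.015,0,0],[0,0,0]],[[-0.03,0,0.0],[0,0,0]],[[-0.035,0,0.03],[0,0,0]],[[-0.04,-0.02,0.07],[0,0,0]],[[-0.06,-0.06,0.09],[0,0,0]],[[-0.09,-0.1,0.1],[0,0,0]],[[-0.11,-0.14,0.1],[0,0,0]],[[-0.11,-0.14,0.1],[0,0,0]]])

```text
time: 19.6
tool_pos: [0.3965, 0.255, 0.3386]
tool_rot: [0.002, 0.068, 0.998, 0.0]
contact_force: [0.1, 0.3, -0.4]
gripper_width: 0.001
```

```bash
python3 - <<'E'
from h import *
s=state();print(s['tool_pos'],s['contact_force'])
v=grab_frame('wrist')[:,:,::-1];cv2.imwrite('pics/w21.png',v)
v=grab_frame('side')[:,:,::-1];cv2.imwrite('pics/s21.png',cv2.resize(v[210:370,120:320],None,fx=4,fy=3.7,interpolation=cv2.INTER_CUBIC))
v=grab_frame('top')[:,:,::-1];cv2.imwrite('pics/t21.png',cv2.resize(v[100:280,130:330],None,fx=4,fy=3.3,interpolation=cv2.INTER_CUBIC))
for c in('side','top'):
  for t in('valve_tip','valve_pivot','gauge_mouth','collar','flange'): print(c,t,sh(place_of(c,t)))
E
```

```text
[0.39654726 0.25504549 0.33855276] [ 0.10956206  0.30610239 -0.4210689 ]
side valve_tip [(0.58, [0.5294, 0.4205, 0.2405]), (0.24, [0.5153, 0.2978, 0.1914])]
side valve_pivot [(0.75, [0.5169, 0.3326, 0.2381]), (0.31, [0.7092, -0.2745, -0.0017])]
side gauge_mouth [(0.64, [0.1446, 0.3132, 0.0486]), (0.61, [0.5131, 0.2983, 0.1947])]
side collar [(0.68, [0.1906, 0.3239, 0.0493]), (0.64, [0.5076, 0.2597, 0.197])]
side flange [(0.96, [0.5007, 0.2042, 0.1857]), (0.95, [0.2581, 0.3463, 0.0472])]
top valve_tip [(0.41, [0.5244, 0.4207, 0.2412])]
top valve_pivot [(0.83, [0.5166, 0.3298, 0.2396])]
top gauge_mouth [(0.95, [0.5056, 0.2951, 0.1964])]
top collar [(0.65, [0.5033, 0.2574, 0.1929]), (0.38, [0.1996, 0.324, 0.0492])]
top flange [(0.72, [0.2581, 0.3423, 0.0483]), (0.57, [0.4973, 0.2087, 0.1907])]
```

View pics/s21.png

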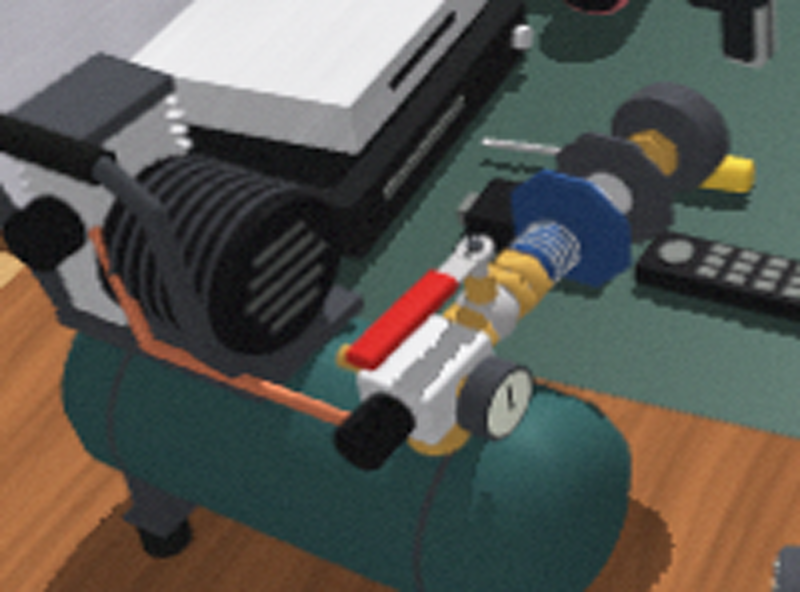

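View pics/t21.png

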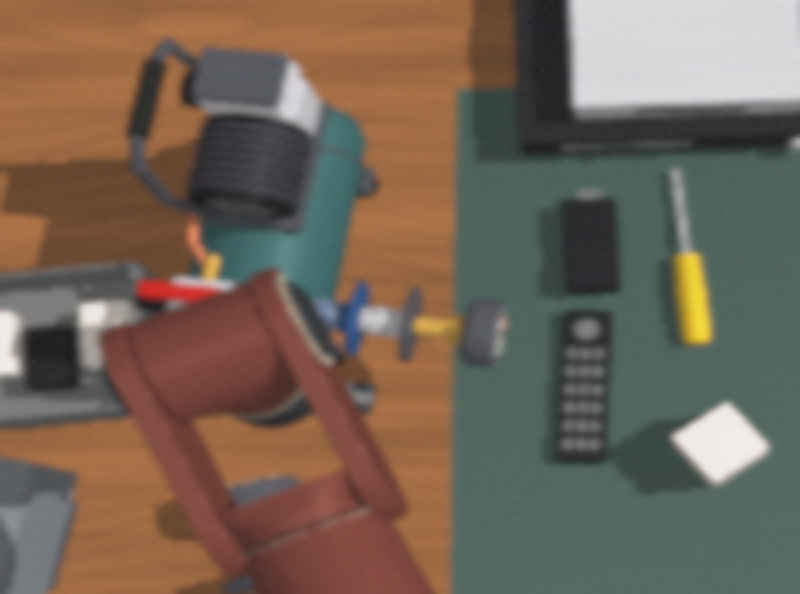

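View pics/w21.png

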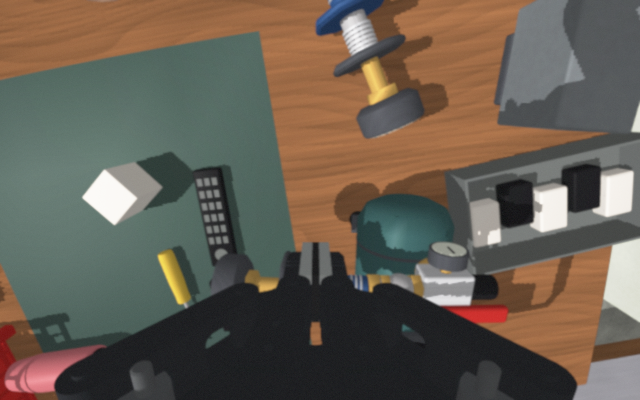

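Emit:
drive_tool(series=[[[0,0,0.03],[0,0,0]],[[0.03,0,0.05],[0,0,0]],[[0.06,0.0,0.05],[0,0,0]],[[0.09,0,0.05],[0,0,0]],[[0.11,0.0,0.05],[0,0,0]],[[0.11,0.0,0.05],[0,0,0]],[[0.11,0.0,0.05],[0,0,0]]])

```text
time: 20.95
tool_pos: [0.5085, 0.2577, 0.3869]
tool_rot: [-0.001, 0.067, 0.998, -0.0]
contact_force: [-0.0, -0.1, 0.1]
gripper_width: -0.001
```

```bash
python3 - <<'E'
from h import *
s=state();print(s['tool_pos'],s['contact_force'])
v=grab_frame('wrist')[:,:,::-1].copy();m=camera_model('wrist');cv2.imwrite('pics/w22r.png',v)
im=v.astype(float);red=im[:,:,2]-.5*im[:,:,1]-.5*im[:,:,0]
ys,xs=np.where(red>70);k=(xs>350)&(ys>100)&(ys<260);print(xs[k].min(),xs[k].max(),ys[k].min(),ys[k].max())
x0,x1=xs[k].min()+4,xs[k].max()-4
M=np.array([(x,ys[k&(xs==x)].mean()) for x in range(x0,x1)]);c=np.polyfit(M[:,0],M[:,1],1);print('lever slope',np.degrees(np.arctan(c[0])),np.polyval(c,[x0,x1]))
pv=np.array([.5150,.3320])
for yaw in(-6,-8,-10):
  a=np.radians(yaw);d=np.array([-np.sin(a),np.cos(a)])
  q=proj(m,[(*(pv+d*.03),.2445),(*(pv+d*.088),.2445)]);print(yaw,q.round(1).tolist(),np.degrees(np.arctan2(*(q[1]-q[0])[::-1])))
cv2.imwrite('pics/w22.png',cv2.resize(v[120:300,140:540],None,fx=2,fy=2,interpolation=cv2.INTER_CUBIC))
E
```

```text
[0.50849615 0.25770509 0.38694684] [-0.03100774 -0.07740163  0.08832945]
351 594 101 259
lever slope 28.106765200618344 [128.07954573 253.59352077]
-6 [[420.5, 189.1], [478.1, 187.5]] -1.5347764447575107
-8 [[420.4, 190.1], [477.7, 190.5]] 0.4335319444580664
-10 [[420.3, 191.1], [477.2, 193.5]] 2.410960113144953
```

View pics/w22.png

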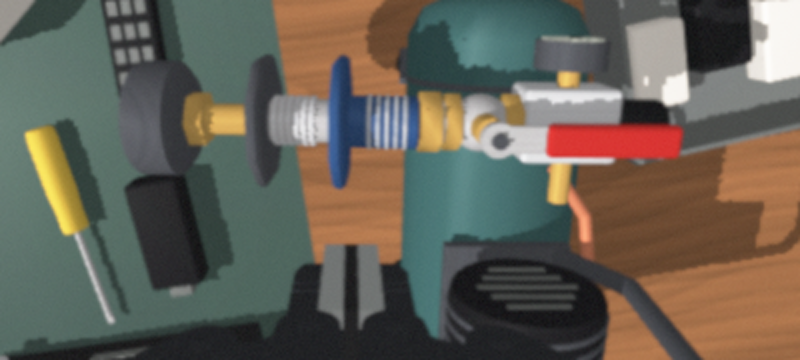

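```bash
python3 - <<'E'
from h import *
im=cv2.imread('pics/w22r.png').astype(float);m=camera_model('wrist')
red=im[:,:,2]-.5*im[:,:,1]-.5*im[:,:,0]
M=[]
for x in range(418,478,3):
    col=red[175:210,x];h=np.max(col)*.5;i=np.where(col>h)[0];a,b=i[0],i[-1]
    M.append((x,175+a-1+(h-col[a-1])/(col[a]-col[a-1]),175+b+(col[b]-h)/(col[b]-col[b+1])))
M=np.array(M);print(M[::4].round(2))
for j in(1,2):print(np.degrees(np.arctan(np.polyfit(M[:,0],M[:,j],1)[0])))
# gauge collar/plug hex not needed; brass hex mid
E
```

```text
Traceback (most recent call last):
IndexError: index 35 is out of bounds for axis 0 with size 35
```

```bash
python3 - <<'E'
from h import *
im=cv2.imread('pics/w22r.png').astype(float)
red=im[:,:,2]-im[:,:,1]
M=[]
for x in range(418,477,3):
    i=np.where(red[165:215,x]>90)[0]; M.append((x,165+i[0],165+i[-1],(i[0]+i[-1])/2+165))
M=np.array(M);print(M[::4])
for j in(1,2,3):print(np.degrees(np.arctan(np.polyfit(M[:,0],M[:,j],1)[0])))
E
```

```text
[[418.  183.  198.  190.5]
 [430.  183.  198.  190.5]
 [442.  183.  198.  190.5]
 [454.  183.  198.  190.5]
 [466.  183.  198.  190.5]]
2.7512033184426962e-14
0.21539665260710958
0.10769870682851458
```

```bash
python3 -c "
from plant import *
print(state()['contact_force'],state()['time']);print(job_done())"
```

```text
[-0.65552361 -0.01545217 -0.07830223] 21.0
the job is handed in; nothing more can be done
None
```

The gauge is on the compressor's outlet plug and locked, and the red valve lever is fully open. I handed the job in at 21.0 s of the 58 s allowed.

**What I did**
- Picked up the smaller gauge by squeezing its collar and flange, which drew the sleeve back.
- Pushed it home with the sleeve held back. It stopped firmly about 1 mm from where I expected, taking about 15 N without moving further.
- Kept pushing at about 22 N while opening the fingers, so the gauge stayed home as the sleeve sprang forward.
- Swept the lever open with closed fingers until it met its stop at about 15 N, then backed the arm clear.

**Last checks**
- **Gauge:** in the pictures the mouth sits against the plug's root. The gap from collar to flange is back to its sleeve-forward size.
- **Lever:** it lies in line with the plug to within about 1°.
- **Contact:** the tool reads about 0 N and touches nothing.
- **Bystanders:** I moved nothing else on purpose. The items I could see in the last pictures looked undisturbed, but I did not measure their positions again.

**Disagreements and gaps**
- I did not tug on the gauge to prove the lock, because gripping the collar would have released it. The lock is judged from the sleeve position only.
- My estimates of the plug's angle ranged from −7° to −9.6°. I used about −7.6°, and the gauge went in with no side force.
- After release the gauge looked slightly tilted, which fits its 1 mm of play on the plug.

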